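Send a used cake tin through the wash-up hatch

ROBOT

A 6-joint arm with a two-finger parallel gripper is mounted at the origin on the work surface. World frame = base frame: x ahead of the robot, y to its left, z up, the work surface at z = 0. Lengths are in m, angles in rad, forces in N, time in s.
With the tool pointing down it reaches from about 0.4 to 0.825 m from the base axis. Payload 7 kg.
Tool frame: the origin (TCP) lies midway between the tips of the shut fingers; the grasp point (between the pads) lies 19 mm behind it (grip_point_offset is the distance from the TCP to the grasp point, in m); z points along the fingers, y is the direction in which the jaws open and shut (so a half turn about z gives the same grasp; the last joint's range is limited). The gripper opens to 85 mm and grips with 20 to 120 N. Pads are 22 mm wide; open, the fingers measure 114 mm over their backs; the gripper's body (76 mm by 85 mm) begins 54 mm behind the grasp point. The pads swing forward as they close: fully open they stand 13 mm farther back than shut.
Start: joints at [-1.023, 0.359, 0.012, 0, -1.224, -0.288], TCP at [0.173, -0.652, 0.231] pointing down, gripper open.
Joint ranges: [-3.07, 3.07], [-1.43, 2.12], [-1.02, 1.25], [-3.03, 1.67], [-3.05, -0], [-3.03, 3.03]. Speed limits (rad/s): [2.39, 2.39, 3.01, 3.14, 3.14, 3.14].

INTERFACE

Orientations are given as a unit quaternion [w, x, y, z].
In Python, from rig import * gives the robot as it stands.
- The arm moves only by the shell command python3 -m crank 'ROWS'. ROWS is JSON, a list of rows, each an object with "translation": the shift along the tool's x, y, z in m, a list of three; "turn": the turn, a rotation vector about the tool's x, y, z in degrees, a list of three; "gripper": the opening, from 0 (shut) to 1 (fully open). In form: [{"translation": [tx, ty, tz], "turn": [rx, ry, rz], "gripper": gripper}, ...]. A call has 1 to 20 rows; each row shifts and turns the commanded pose from where the row before left it, along the tool's axes as they then stand; what a row does not reach is not made up. A row lasts 1/10 s, in which the tool goes at most 50 mm and 8.59 degrees, less where a joint would pass 70% of its speed; a pose out of reach is approached as far as the arm can. A call with a gripper value outside its range is refused whole. The fingers move at their own pace and stop on an object; the grip force is fixed at half the most. Time passes only in rows, so rows that do not move let the fingers close. It gives the time, the measured TCP pose, the force and the opening at its end, in the units of the state.
- get_state(): the state, without advancing time (a new reading comes with each control period).
- grab_frame(name): name is "side" or "top"; returns the picture (384x512x3 uint8, red, green, blue); there is no depth.
- camera_model(name): a dict with "K" (3x3 intrinsics, pixels), "origin" and "rotation" of the camera in the world. Camera axes: x right, y down, z forward; pixel columns grow to the right and rows downward; lengths in m; the calibration is good to about 2 mm. A picture is of the moment at which its call begins. camera_model takes no time and is no camera call.
- sign_off(): hands the job in, once; it reports no verdict.
Trained networks look in the newest picture that a camera, given by its name, has taken for a name from the list of things; names that differ only in an ending like _2 or _b are one class to them, and where a whole thing is asked for, a point or a joint stands for the part that bears it (a point fixed in the world has none). Each returns a list of dicts, best first, with "score" (0 to 1); they miss things now and then, are a little off and sometimes report something else, mostly with a low value. They report only what shows in the picture. A call takes as long as a camera call. They do not tell look-alikes from the thing itself.
- masks_of(camera, target): "pixels" (384x512 bool, what is visible of it).
- place_of(camera, target): "position" ([x, y, z] in m, in the coordinates of the camera as it stood for that picture, good to about 4 mm: a listed point, or the origin of a listed thing).
The state is a dict: "t": time; "joint_positions": joint angles; "dq": joint speeds; "joint_torque": joint torques, N m; "position": TCP position; "tcp_rot": TCP orientation; "wrist_force": force on the tool from outside, world axes, zero at the start; "torque": the same for the moment, N m; "width": finger opening in m.
Only numpy, scipy, OpenCV 4.12 (cv2) and the standard library are available. Lean on these libraries where they do the work, as an engineer would, in place of code of your own. Each camera call takes 0.05 s, during which the arm holds its last target. There are 200 camera calls.

TASK

Send the small rectangular cake tin standing in the lane of the wash-up hatch through to the tub: push the self-closing flap open with one finger before the tin gets to it, and while that finger keeps the flap open, push the tin along the deck with the other finger until it drops off the end of the deck into the tub. Do not pick the tin up or let the flap press against it, and leave the other bakeware alone. At the end the tin lies in the tub and the flap has swung shut.

Things in the scene. Friction and masses are not known exactly. Their poses are not given: they have to be found in the camera images.
- hatch: Steel wash-up hatch, fixed to the bench. Origin on the bench top, below the middle of the line where its deck ends and its flap stands. x axis: level, through the doorway from the deck to the tub, the way the tin is pushed; y: left of that; z: up. Hatch x, y, z below are in this frame.
- deck_edge (a point): Middle of the deck's sheer far edge, on the deck's top. The flat deck lies 85 mm above the bench, hatch x -190 to 0, y -180 to 180 mm. Along this edge stands a 6 mm panel, 50 mm high above the deck, with a doorway from y = -68 to 60 mm, open at the top with nothing overhead; the shut flap fills it.
- lane_start (a point): Open near end of the lane, on the deck's top, midway between two straight rails 6 mm wide and 12 mm high that run along the deck to the doorway (hatch x -184 to -4 mm, rail centres at hatch y = -71 and 63 mm).
- tub (a point): Middle of the floor of the open grey tub beyond the deck's edge: inside hatch x 7 to 197, y -115 to 115 mm, floor 8 mm and rim 68 mm above the bench.
- flap (a joint): Flap angle, rad: 0 shut across the doorway, up to 1.55 as it swings away from the deck, over the tub (it opens only that way). Upright aluminium plate, 4 mm thick, from 5 to 47 mm above the deck, near face at hatch x = 0 when shut. Upright hinge at the right jamb. A light spring shuts it: 0.03 N m when shut, 0.085 N m fully open.
- flap_hinge (a point): On the flap's hinge axis (hatch x = 2, y = -65 mm), 26 mm above the deck.
- flap_edge (a point): Middle of the flap's free upright edge, 122 mm from the hinge, 26 mm above the deck; moves with the flap.
- tin_center (a point): Centre, 16 mm above the underside, of the small dark-steel cake tin: open top, 42 mm long (x), 54 mm wide (y), 32 mm high, 70 to 140 g. It stands on the deck between the rails, within 0.2 rad of square, centre 78 to 108 mm before the flap: an open gripper fits over it, a finger before and a finger behind it. It topples off once its centre passes the edge.
- pastry_ring: Loose bystander: steel pastry ring, 60 mm across, 40 mm high, standing on the deck left of the lane. Origin at the centre of its underside.
- round_mould: Loose bystander: round dark mould, 64 mm across, 30 mm high, on the deck right of the lane. Origin at the centre of its underside.
- loaf_tin: Loose bystander: rectangular dark tin, 60 x 45 x 34 mm high, on the deck left of the lane, outside the rails. Origin at the centre of its underside.
- mixing_bowl: Loose bystander: steel bowl, 170 mm across, 80 mm high, on the bench to the left. Origin at the centre of its underside.
- sugar_jar: Loose bystander: jar, 80 mm across, 130 mm high, on the bench to the left. Origin at the centre of its underside.
- spatula: Loose bystander: spatula lying on the bench to the right. Origin on its underside.
- measure_cup: Loose bystander: aluminium measuring cup with a handle, 80 mm across, 90 mm high, on the bench to the right. Origin at the centre of its underside.
Mind the look-alikes: they are no part of the job. Leave any brown, green or yellow look-alike of the part that bears tin_center alone.

How it is judged:
By the outcome, as a careful person would: the job done as asked, in the order asked, and still so for the second after the job is handed in, with the robot touching nothing.
It also fails if it takes over 32 s, if anything falls off the work surface, if the arm or the gripper's body presses on something with over 40 N, if the wrist force passes 120 N, or if a joint passes its speed limit or range.

## Working session

There is one attempt and no reset: what is moved stays moved. The work goes in short steps, Python scripts to look and compute and a shell command to move; the robot and the scene stay as the last step left them, time stands still between calls to the robot, and variables do not carry over. Pictures are saved under pics/ and viewed, about 8 in all and at most 12, crops included, and the job is handed in when it is done.

```bash
mkdir -p pics; cat > h.py <<'E'
from rig import *
import numpy as np, cv2
def w(cam,p):
    m=camera_model(cam); return np.array(m["rotation"])@np.array(p)+np.array(m["origin"])
def proj(cam,P):
    m=camera_model(cam); c=np.array(m["rotation"]).T@(np.array(P)-np.array(m["origin"])); u=np.array(m["K"])@c; return u[:2]/u[2]
E
python3 - <<'E'
from h import *
s=get_state(); print(s["t"],s["position"],s["tcp_rot"],s["width"])
for c in ("top","side"):
    im=grab_frame(c); cv2.imwrite(f"pics/{c}0.png",im[:,:,::-1])
    print(c,camera_model(c)["origin"])
    for n in ("deck_edge","lane_start","tub","flap_hinge","flap_edge","tin_center","loaf_tin","pastry_ring","round_mould"):
        for r in place_of(c,n)[:3]:
            P=w(c,r["position"]); print(n,round(r["score"],2),P.round(4),proj(c,P).round())
E
```

```text
0.0 [ 0.17325929 -0.65189891  0.23040048] [-1.68930580e-04 -1.29483177e-01  9.91581301e-01  7.75465044e-04] 0.08553133793564614
top [ 0.34074309 -0.00716076  1.20306565]Traceback (most recent call last):
  File "<stdin>", line 8, in <module>
  File "h.py", line 4, in w
    m=camera_model(cam); return np.array(m["rotation"])@np.array(p)+np.array(m["origin"])
                                ~~~~~~~~~~~~~~~~~~~~~~~^~~~~~~~~~~~
ValueError: matmul: Input operand 1 has a mismatch in its core dimension 0, with gufunc signature (n?,k),(k,m?)->(n?,m?) (size 3 is different from 4)
```

```bash
cat > h.py <<'E'
from rig import *
import numpy as np, cv2
from scipy.spatial.transform import Rotation as R
def cam_R(m): return R.from_quat(m["rotation"],scalar_first=True).as_matrix()
def w(cam,p):
    m=camera_model(cam); return cam_R(m)@np.array(p)+np.array(m["origin"])
def proj(cam,P):
    m=camera_model(cam); c=cam_R(m).T@(np.array(P)-np.array(m["origin"])); u=np.array(m["K"])@c; return u[:2]/u[2]
def unproj(cam,uv,z):
    m=camera_model(cam); d=cam_R(m)@np.linalg.inv(m["K"])@np.array([*uv,1.]); o=np.array(m["origin"]); return o+d*(z-o[2])/d[2]
E
python3 - <<'E'
from h import *
for c in ("top","side"):
    im=grab_frame(c); cv2.imwrite(f"pics/{c}0.png",im[:,:,::-1])
    print(c,camera_model(c)["origin"])
    for n in ("deck_edge","lane_start","tub","flap_hinge","flap_edge","tin_center","loaf_tin","pastry_ring","round_mould"):
        for r in place_of(c,n)[:3]:
            P=w(c,r["position"]); print(n,round(r["score"],2),P.round(4),proj(c,P).round())
print(get_state()["t"])
E
```

```text
top [ 0.34074309 -0.00716076  1.20306565]
deck_edge 0.94 [0.5741 0.0719 0.0868] [240. 162.]
deck_edge 0.62 [0.5725 0.0697 0.0023] [243. 169.]
lane_start 0.7 [0.3884 0.1051 0.0867] [227. 231.]
tub 0.62 [0.6686 0.0565 0.0099] [248. 136.]
flap_hinge 0.65 [0.5644 0.0063 0.1081] [264. 164.]
flap_edge 0.69 [0.58   0.1268 0.1159] [219. 158.]
tin_center 0.89 [ 0.5656 -0.1762  0.017 ] [328. 171.]
tin_center 0.84 [0.68   0.3073 0.0153] [162. 132.]
tin_center 0.73 [0.293  0.2003 0.0184] [195. 267.]
loaf_tin 0.6 [0.5416 0.1935 0.0888] [195. 174.]
pastry_ring 0.7 [0.4688 0.2298 0.0836] [181. 201.]
pastry_ring 0.41 [ 0.6599 -0.4217 -0.0009] [410. 141.]
round_mould 0.6 [ 0.4529 -0.0297  0.089 ] [278. 207.]
side [0.20503263 0.67938416 0.97404903]
deck_edge 0.64 [0.5691 0.0733 0.0842] [218. 212.]
lane_start 0.83 [0.3884 0.1062 0.0862] [277. 241.]
lane_start 0.56 [5.700e-01 4.379e-01 5.000e-04] [155. 349.]
tub 0.73 [0.6717 0.0528 0.0123] [192. 212.]
flap_hinge 0.86 [0.5622 0.0032 0.1152] [230. 187.]
flap_edge 0.61 [0.5851 0.1328 0.1128] [202. 221.]
tin_center 0.85 [0.2953 0.1972 0.014 ] [299. 297.]
tin_center 0.73 [0.6815 0.3151 0.0107] [141. 287.]
tin_center 0.68 [0.4726 0.0958 0.1015] [248. 225.]
loaf_tin 0.8 [0.5431 0.1939 0.0869] [207. 250.]
pastry_ring 0.83 [0.4694 0.2299 0.0894] [228. 270.]
round_mould 0.88 [ 0.4557 -0.0266  0.0871] [270. 197.]
1.1
```

View pics/top0.png

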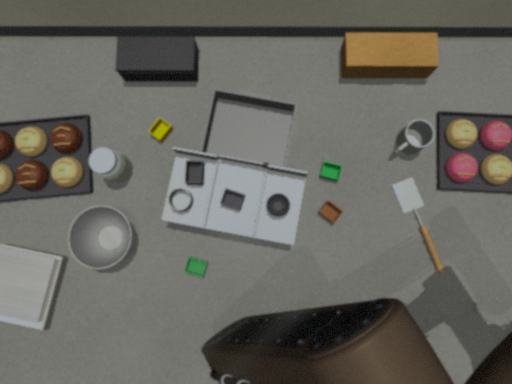

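View pics/side0.png

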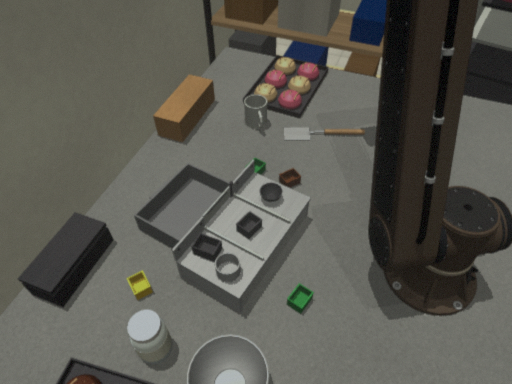

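```bash
cat > fit.py <<'E'
from h import *
from scipy.optimize import least_squares
H={"deck_edge":(0,0,.085),"lane_start":(-.187,-.004,.085),"tub":(.102,0,.008),"flap_hinge":(.002,-.065,.111),"flap_edge":(.002,.057,.111)}
obs=[]
for c in ("top","side"):
    grab_frame(c)
    for n in H:
        r=place_of(c,n)
        if r: obs.append((n,w(c,r[0]["position"])))
def toW(p,h):
    a=p[2]; return np.array([p[0]+np.cos(a)*h[0]-np.sin(a)*h[1],p[1]+np.sin(a)*h[0]+np.cos(a)*h[1],h[2]])
def res(p): return np.concatenate([toW(p,H[n])-P for n,P in obs])
s=least_squares(res,[.57,.07,-.17],loss="soft_l1",f_scale=.004); p=s.x
print("hatch",p.round(4),(res(p).reshape(-1,3)*1000).round(1).tolist())
ims=[]
for c in ("top","side"):
    im=grab_frame(c)[:,:,::-1].copy()
    for m in masks_of(c,"tin_center"):
        v,u=np.nonzero(m["pixels"]); P=unproj(c,(u.mean(),v.mean()),.101)
        d=P[:2]-p[:2]; a=p[2]; h=[np.cos(a)*d[0]+np.sin(a)*d[1],-np.sin(a)*d[0]+np.cos(a)*d[1]]
        print(c,"tin",round(m["score"],2),len(u),u.mean().round(1),v.mean().round(1),P.round(4),"hatch",np.round(h,4))
    u0,v0=proj(c,toW(p,(-.08,0,.09))).round().astype(int); S=5
    x0,y0=u0-65,v0-55; im=cv2.resize(im[y0:y0+110,x0:x0+130],None,fx=S,fy=S,interpolation=cv2.INTER_CUBIC)
    f=lambda h:tuple(((proj(c,toW(p,h))-[x0,y0]+.5)*S).round().astype(int).tolist())
    for q in ([(0,-.18,.085),(0,.18,.085),(-.19,.18,.085),(-.19,-.18,.085)],[(-.184,-.068,.097),(-.004,-.068,.097),(-.004,.06,.097),(-.184,.06,.097)]):
        cv2.polylines(im,[np.array([f(h) for h in q])],True,(0,0,255),1)
    ims.append(im)
cv2.imwrite("pics/fit.png",cv2.resize(np.vstack(ims),(472,800)) if 0 else cv2.resize(np.hstack(ims),(800,338)))
E
python3 fit.py
```

```text
hatch [ 0.5731  0.0726 -0.1714] [[-1.4, -0.2, -1.7], [-0.4, 2.3, -2.4], [2.3, -1.5, -0.4], [-1.1, 3.4, -1.6], [4.1, 1.5, -4.2], [-1.2, -3.0, 0.3], [-2.3, 0.5, -2.3], [3.3, 0.0, -3.6], [-1.6, -3.1, 1.2]]
top tin 0.89 326 330.2 210.9 [ 0.4416 -0.1676  0.101 ] hatch [-0.0886 -0.2591]
top tin 0.74 381 160.4 129.0 [0.6629 0.289  0.101 ] hatch [0.0516 0.2286]
top tin 0.58 358 195.4 266.6 [0.2962 0.184  0.101 ] hatch [-0.2918  0.0626]
top tin 0.55 385 232.3 199.1 [0.4724 0.091  0.101 ] hatch [-0.1024  0.001 ]
side tin 0.93 459 139.5 285.2 [0.642  0.3472 0.101 ] hatch [0.0211 0.2824]
side tin 0.9 498 299.1 298.2 [0.2854 0.2432 0.101 ] hatch [-0.3126  0.119 ]
side tin 0.82 457 248.2 225.0 [0.4718 0.0949 0.101 ] hatch [-0.1036  0.0047]
side tin 0.59 346 289.2 178.1 [ 0.426  -0.1007  0.101 ] hatch [-0.1154 -0.1958]
side tin 0.43 148 258.9 166.5 [ 0.5237 -0.1128  0.101 ] hatch [-0.017  -0.1911]
side tin 0.18 330 217.2 204.5 [0.5764 0.0616 0.101 ] hatch [ 0.0051 -0.0103]
```

View pics/fit.png

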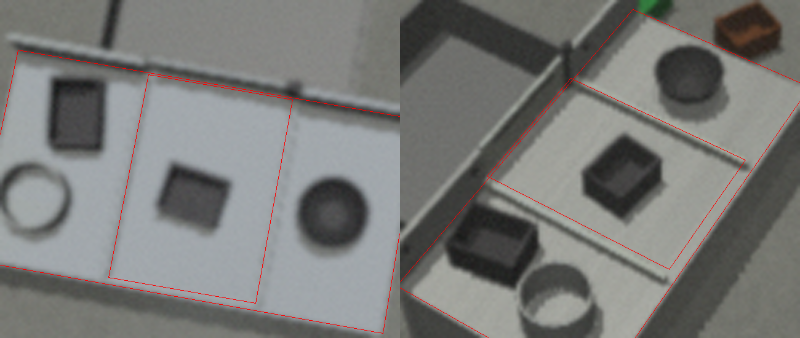

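The overlay matches the deck corners and rails within about 3 mm. The dark tin sits at top pixel (232,199), side pixel (248,225), which is hatch (-0.102, 0.003), turned about -0.1 rad. I'll swing the arm over it at a safe height.

```bash
python3 -m crank '[{"translation":[-0.0374,0.0248,0],"turn":[0,0,-7.25],"gripper":1},{"translation":[-0.0402,0.0199,0],"turn":[0,0,-7.25],"gripper":1},{"translation":[-0.0424,0.0147,0],"turn":[0,0,-7.25],"gripper":1},{"translation":[-0.0439,0.0092,0],"turn":[0,0,-7.25],"gripper":1},{"translation":[-0.0447,0.0036,0],"turn":[0,0,-7.25],"gripper":1},{"translation":[-0.0448,-0.002,0],"turn":[0,0,-7.25],"gripper":1},{"translation":[-0.0442,-0.0077,0],"turn":[0,0,-7.25],"gripper":1},{"translation":[-0.0429,-0.0132,0],"turn":[0,0,-7.25],"gripper":1},{"translation":[-0.0408,-0.0185,0],"turn":[0,0,-7.25],"gripper":1},{"translation":[0,0,0],"turn":[0,0,0],"gripper":1}]'
python3 - <<'E'
from h import *
s=get_state(); M=R.from_quat(s["tcp_rot"],scalar_first=True)
t=np.array([.4726,.0900,.2304]); yx=-.1714
yt=np.array([-np.cos(yx),-np.sin(yx),0]); zt=np.array([0,0,-1.]); T=R.from_matrix(np.c_[np.cross(yt,zt),yt,zt])
print(s["joint_positions"],M.inv().apply(t-s["position"]),(M.inv()*T).as_rotvec(degrees=True))
E
```

```text
t: 2.9
position: [0.4439, -0.3468, 0.2316]
tcp_rot: [0.0, -0.647, 0.762, -0.0]
wrist_force: [0.0, -1.0, 0.1]
width: 0.0857
[-3.16057811e-01  1.75105582e-01 -2.38412108e-01 -3.34288893e-04
 -1.15614206e+00  1.52699764e-01] [-0.43568684  0.04279712  0.00115862] [-0.06700015  0.00769468  0.45306345]
```

```bash
python3 -m crank '[{"translation":[-0.0484,0.0048,0],"turn":[0,0,0.45],"gripper":1},{"translation":[-0.0484,0.0048,0],"turn":[0,0,0],"gripper":1},{"translation":[-0.0484,0.0048,0],"turn":[0,0,0],"gripper":1},{"translation":[-0.0484,0.0048,0],"turn":[0,0,0],"gripper":1},{"translation":[-0.0484,0.0048,0],"turn":[0,0,0],"gripper":1},{"translation":[-0.0484,0.0048,0],"turn":[0,0,0],"gripper":1},{"translation":[-0.0484,0.0048,0],"turn":[0,0,0],"gripper":1},{"translation":[-0.0484,0.0048,0],"turn":[0,0,0],"gripper":1},{"translation":[-0.0484,0.0044,0],"turn":[0,0,0],"gripper":1},{"translation":[0,0,0],"turn":[0,0,0],"gripper":1},{"translation":[0,0,0],"turn":[0,0,0],"gripper":1}]'
cat > chk.py <<'E'
from h import *
import sys
s=get_state(); p=[.5731,.0726,-.1714]; d=np.array(s["position"])-[p[0],p[1],0]
H=R.from_euler("z",p[2]).inv(); M=R.from_quat(s["tcp_rot"],scalar_first=True)
print("t",s["t"],"hatch TCP",H.apply(d).round(4),"tool y in hatch",(H*M).apply([0,1,0]).round(3),"F",np.round(s["wrist_force"],1))
ims=[]
for c in ("top","side"):
    im=grab_frame(c)[:,:,::-1]
    u,v=proj(c,[.55,.08,.09]).round().astype(int); ims.append(cv2.resize(im[v-75:v+75,u-80:u+80],(400,375),interpolation=cv2.INTER_CUBIC))
cv2.imwrite(f"pics/{sys.argv[1]}.png",np.hstack(ims))
E
python3 chk.py above
```

```text
t: 4.0
position: [0.4763, 0.0871, 0.2312]
tcp_rot: [-0.0, -0.641, 0.767, 0.0]
wrist_force: [0.1, 0.9, 0.1]
width: 0.0855
t 4.0 hatch TCP [-0.0979 -0.0022  0.2312] tool y in hatch [-1.     0.007  0.   ] F [0.1 0.9 0.1]
```

View pics/above.png

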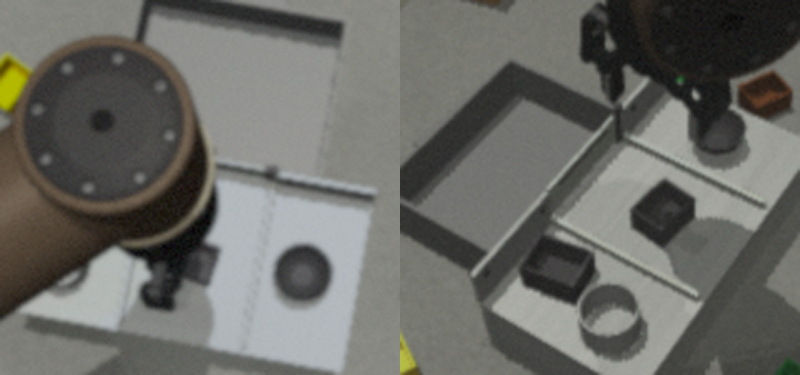

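The fingers straddle the tin fore and aft. It's at about (662,210) in the side half of the picture and hasn't moved. I'll descend now.

```bash
python3 -m crank '[{"translation":[-0.002,0.003,0.03],"turn":[0,0,-0.4],"gripper":1},{"translation":[0,0,0.03],"turn":[0,0,0],"gripper":1},{"translation":[0,0,0.03],"turn":[0,0,0],"gripper":1},{"translation":[0,0,0.025],"turn":[0,0,0],"gripper":1},{"translation":[0,0,0.02],"turn":[0,0,0],"gripper":1},{"translation":[0,0,0.015],"turn":[0,0,0],"gripper":1},{"translation":[0,0,0],"turn":[0,0,0],"gripper":1},{"translation":[0,0,0],"turn":[0,0,0],"gripper":1}]'
python3 chk.py down
```

```text
t: 4.9
position: [0.474, 0.0877, 0.0817]
tcp_rot: [-0.0, -0.643, 0.766, -0.0]
wrist_force: [0.3, 0.2, 0.1]
width: 0.0856
t 4.9 hatch TCP [-0.1002 -0.002   0.0817] tool y in hatch [-1.     0.003  0.   ] F [0.3 0.2 0.1]
```

View pics/down.png

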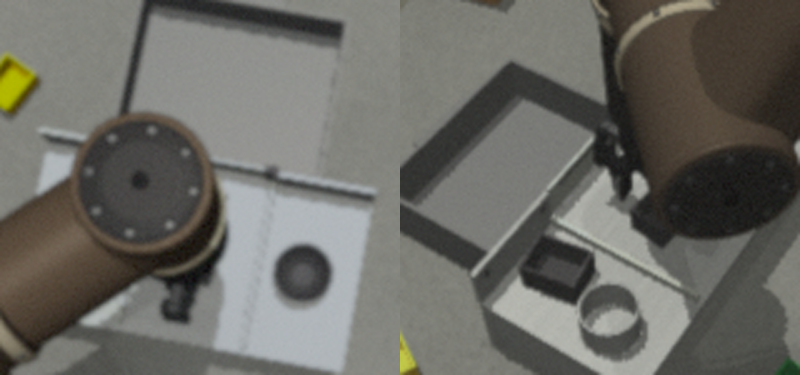

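Down without contact: the front finger is at (622,180) and the tin at (655,225), between the fingers. Next I'll advance until the flap is partly open.

```bash
python3 -m crank '[{"translation":[0,-0.005,0.002],"turn":[0,0,0],"gripper":1},{"translation":[0,-0.005,0],"turn":[0,0,0],"gripper":1},{"translation":[0,-0.005,0],"turn":[0,0,0],"gripper":1},{"translation":[0,-0.005,0],"turn":[0,0,0],"gripper":1},{"translation":[0,-0.005,0],"turn":[0,0,0],"gripper":1},{"translation":[0,-0.005,0],"turn":[0,0,0],"gripper":1},{"translation":[0,-0.005,0],"turn":[0,0,0],"gripper":1},{"translation":[0,-0.005,0],"turn":[0,0,0],"gripper":1},{"translation":[0,-0.005,0],"turn":[0,0,0],"gripper":1},{"translation":[0,-0.005,0],"turn":[0,0,0],"gripper":1},{"translation":[0,-0.005,0],"turn":[0,0,0],"gripper":1},{"translation":[0,-0.005,0],"turn":[0,0,0],"gripper":1},{"translation":[0,-0.005,0],"turn":[0,0,0],"gripper":1},{"translation":[0,-0.005,0],"turn":[0,0,0],"gripper":1},{"translation":[0,-0.005,0],"turn":[0,0,0],"gripper":1},{"translation":[0,0,0],"turn":[0,0,0],"gripper":1}]'
python3 chk.py mid
```

```text
t: 6.6
position: [0.5485, 0.0759, 0.0793]
tcp_rot: [0.0, -0.643, 0.766, -0.0]
wrist_force: [-1.7, 0.8, 1.7]
width: 0.0857
t 6.6 hatch TCP [-0.0248 -0.0009  0.0793] tool y in hatch [-1.     0.002 -0.001] F [-1.7  0.8  1.7]
```

View pics/mid.png

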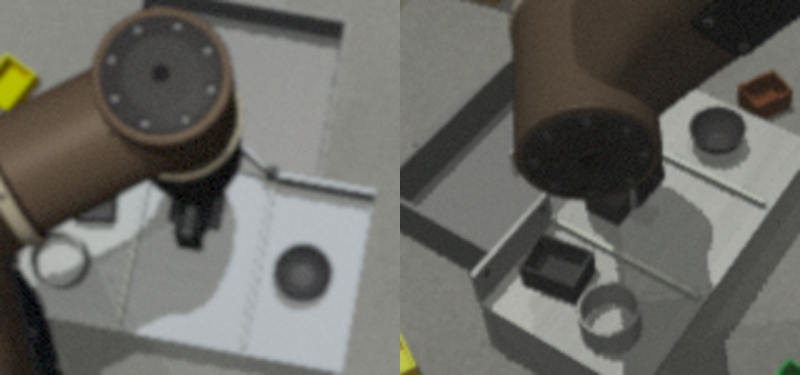

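The flap is opening, with its edge now angled over the tub at (255,162), and the tin follows behind the finger at (620,200). I'll keep going at the same pace past the edge.

```bash
python3 -m crank '[{"translation":[0,-0.005,0],"turn":[0,0,0],"gripper":1},{"translation":[0,-0.005,0],"turn":[0,0,0],"gripper":1},{"translation":[0,-0.005,0],"turn":[0,0,0],"gripper":1},{"translation":[0,-0.005,0],"turn":[0,0,0],"gripper":1},{"translation":[0,-0.005,0],"turn":[0,0,0],"gripper":1},{"translation":[0,-0.005,0],"turn":[0,0,0],"gripper":1},{"translation":[0,-0.005,0],"turn":[0,0,0],"gripper":1},{"translation":[0,-0.005,0],"turn":[0,0,0],"gripper":1},{"translation":[0,-0.005,0],"turn":[0,0,0],"gripper":1},{"translation":[0,-0.005,0],"turn":[0,0,0],"gripper":1},{"translation":[0,-0.005,0],"turn":[0,0,0],"gripper":1},{"translation":[0,-0.005,0],"turn":[0,0,0],"gripper":1},{"translation":[0,-0.005,0],"turn":[0,0,0],"gripper":1},{"translation":[0,0,0],"turn":[0,0,0],"gripper":1},{"translation":[0,0,0],"turn":[0,0,0],"gripper":1},{"translation":[0,0,0],"turn":[0,0,0],"gripper":1}]'
python3 chk.py end
```

```text
t: 8.3
position: [0.6117, 0.0647, 0.0793]
tcp_rot: [0.0, -0.643, 0.766, 0.0]
wrist_force: [-0.4, -0.1, 0.5]
width: 0.086
t 8.3 hatch TCP [ 0.0393 -0.0012  0.0793] tool y in hatch [-1.     0.002 -0.   ] F [-0.4 -0.1  0.5]
```

View pics/end.png

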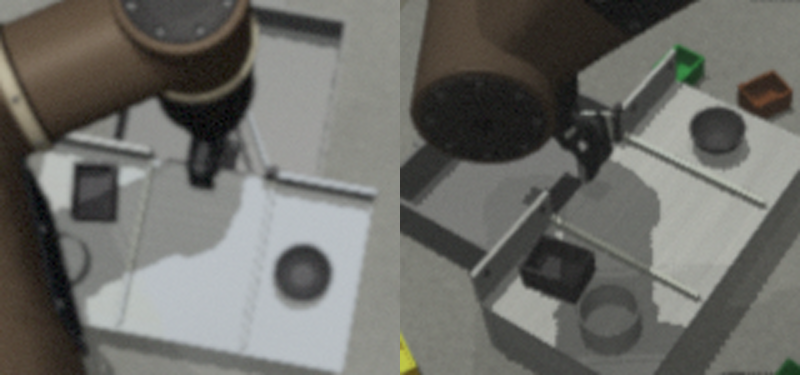

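```bash
python3 - <<'E'
from h import *
p=[.5731,.0726,-.1714]
for c in ("side","top"):
    im=grab_frame(c)
    for r in place_of(c,"tin_center"):
        P=w(c,r["position"]); print(c,round(r["score"],2),P.round(3),"hatch",R.from_euler("z",p[2]).inv().apply(P-[p[0],p[1],0]).round(3))
    for r in place_of(c,"flap_edge")[:1]:
        P=w(c,r["position"]); print(c,"edge",round(r["score"],2),R.from_euler("z",p[2]).inv().apply(P-[p[0],p[1],0]).round(3))
    if c=="side":
        u,v=proj(c,[.63,.08,.06]).astype(int); cv2.imwrite("pics/tubz.png",cv2.resize(im[v-40:v+40,u-50:u+50,::-1],(800,640)[:2] and (750,600),interpolation=cv2.INTER_CUBIC))
E
```

```text
side 0.82 [0.685 0.316 0.013] hatch [0.069 0.259 0.013]
side 0.8 [0.295 0.201 0.015] hatch [-0.296  0.079  0.015]
side 0.71 [0.567 0.438 0.001] hatch [-0.068  0.359  0.001]
side 0.68 [ 0.446 -0.175  0.021] hatch [-0.083 -0.265  0.021]
side 0.65 [0.6   0.077 0.032] hatch [0.026 0.009 0.032]
side 0.64 [ 0.568 -0.179  0.016] hatch [ 0.038 -0.249  0.016]
top 0.91 [ 0.568 -0.178  0.018] hatch [ 0.038 -0.248  0.018]
top 0.56 [ 0.449 -0.179  0.012] hatch [-0.079 -0.269  0.012]
top 0.45 [0.603 0.072 0.032] hatch [0.03  0.005 0.032]
top 0.45 [0.294 0.195 0.019] hatch [-0.296  0.073  0.019]
```

View pics/tubz.png

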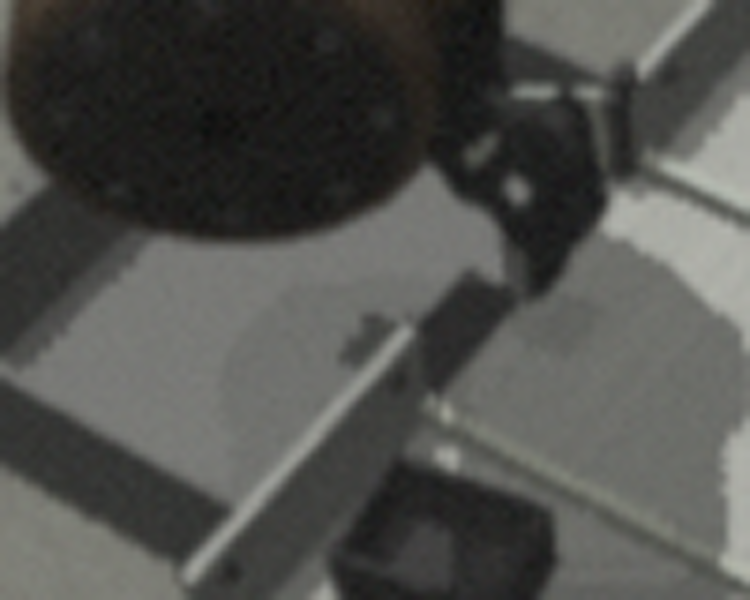

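Both cameras put the tin in the tub at hatch (0.028, 0.007, 0.03), on its end near the wall and below the deck edge. The finger still holds the flap open, with no tin left on the deck. I'll back out along the lane so the flap closes gently on the finger, then lift.

```bash
python3 -m crank '[{"translation":[0,0.004,0],"turn":[0,0,0],"gripper":1},{"translation":[0,0.008,0],"turn":[0,0,0],"gripper":1},{"translation":[0,0.008,0],"turn":[0,0,0],"gripper":1},{"translation":[0,0.008,0],"turn":[0,0,0],"gripper":1},{"translation":[0,0.008,0],"turn":[0,0,0],"gripper":1},{"translation":[0,0.008,0],"turn":[0,0,0],"gripper":1},{"translation":[0,0.008,0],"turn":[0,0,0],"gripper":1},{"translation":[0,0.008,0],"turn":[0,0,0],"gripper":1},{"translation":[0,0.008,0],"turn":[0,0,0],"gripper":1},{"translation":[0,0.008,0],"turn":[0,0,0],"gripper":1},{"translation":[0,0.008,0],"turn":[0,0,0],"gripper":1},{"translation":[0,0.008,0],"turn":[0,0,0],"gripper":1},{"translation":[0,0.008,0],"turn":[0,0,0],"gripper":1},{"translation":[0,0.008,0],"turn":[0,0,0],"gripper":1},{"translation":[0,0.008,0],"turn":[0,0,0],"gripper":1},{"translation":[0,0.008,0],"turn":[0,0,0],"gripper":1},{"translation":[0,0,0],"turn":[0,0,0],"gripper":1},{"translation":[0,0,0],"turn":[0,0,0],"gripper":1}]'
python3 -m crank '[{"translation":[0,0,-0.01],"turn":[0,0,0],"gripper":1},{"translation":[0,0,-0.03],"turn":[0,0,0],"gripper":1},{"translation":[0,0,-0.04],"turn":[0,0,0],"gripper":1},{"translation":[0,0,-0.04],"turn":[0,0,0],"gripper":1},{"translation":[0,0,-0.04],"turn":[0,0,0],"gripper":1},{"translation":[0.04,0,0],"turn":[0,0,0],"gripper":1},{"translation":[0.04,0,0],"turn":[0,0,0],"gripper":1},{"translation":[0.04,0,0],"turn":[0,0,0],"gripper":1},{"translation":[0.04,0,0],"turn":[0,0,0],"gripper":1},{"translation":[0.04,0,0],"turn":[0,0,0],"gripper":1},{"translation":[0.04,0,0],"turn":[0,0,0],"gripper":1},{"translation":[0.04,0,0],"turn":[0,0,0],"gripper":1},{"translation":[0,0,0],"turn":[0,0,0],"gripper":1},{"translation":[0,0,0],"turn":[0,0,0],"gripper":1},{"translation":[0,0,0],"turn":[0,0,0],"gripper":1}]'
python3 chk.py final
```

```text
t: 10.5
position: [0.4896, 0.0861, 0.0795]
tcp_rot: [0.0, -0.644, 0.765, -0.0]
wrist_force: [0.5, 0.4, -0.1]
width: 0.0854
t: 12.0
position: [0.4415, -0.1895, 0.2397]
tcp_rot: [0.0, -0.643, 0.766, -0.0]
wrist_force: [-0.0, 0.1, -1.0]
width: 0.0854
t 12.0 hatch TCP [-0.0849 -0.2807  0.2397] tool y in hatch [-1.     0.002 -0.   ] F [-0.   0.1 -1. ]
```

View pics/final.png

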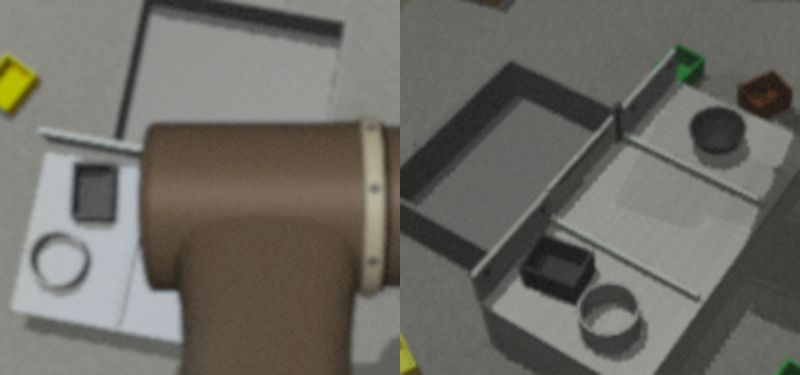

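The side view shows the flap shut flush, the lane empty and the bakeware in place. The panel hides the tin from the side, so I'll clear the top view and check.

```bash
python3 -m crank '[{"translation":[0.045,0,0],"turn":[0,0,0],"gripper":1},{"translation":[0.045,0,0],"turn":[0,0,0],"gripper":1},{"translation":[0.045,0,0],"turn":[0,0,0],"gripper":1},{"translation":[0.045,0,0],"turn":[0,0,0],"gripper":1},{"translation":[0,0,0],"turn":[0,0,0],"gripper":1},{"translation":[0,0,0],"turn":[0,0,0],"gripper":1}]'
python3 chk.py final2
```

```text
t: 12.7
position: [0.4104, -0.3672, 0.2388]
tcp_rot: [-0.0, -0.643, 0.766, 0.0]
wrist_force: [0.5, -0.0, 0.7]
width: 0.0853
t 12.7 hatch TCP [-0.0853 -0.4611  0.2388] tool y in hatch [-1.     0.003  0.001] F [ 0.5 -0.   0.7]
```

View pics/final2.png

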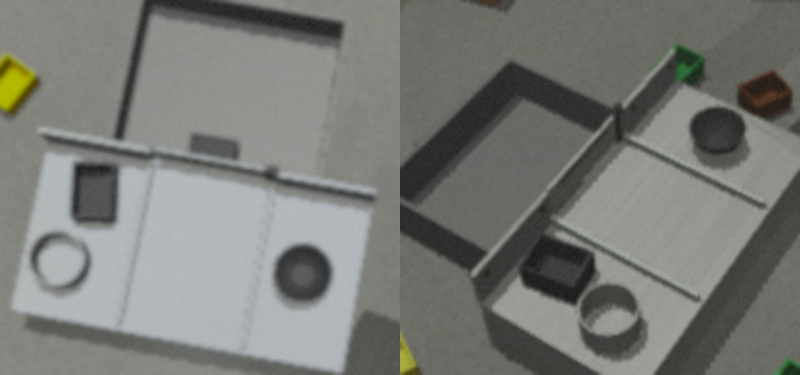

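The top view shows the tin in the tub at (214,147), the flap shut along the edge line and everything else undisturbed.

```bash
python3 -c "from rig import *; print(sign_off())"
```

```text
the job is handed in; nothing more can be done
None
```

The tin is in the tub and the flap is shut; I handed the job in at about 12.7 s of the 32 s allowed.

- **What I did:** I lowered the open gripper over the tin and moved it along the lane. The front finger opened the flap before the tin reached it, and the rear finger pushed the tin until it dropped off the deck edge. I then backed out so the flap closed gently on the finger, and lifted clear.
- **Last checks:** The final top view shows the tin in the tub near its front wall. Both cameras had already placed it there, at about hatch (0.03, 0.01, 0.03). The flap is flush in the doorway, the lane is empty, and the pastry ring, mould and loaf tin look unmoved. The highest wrist force I read between moves was about 2.5 N.
- **Not confirmed:** The panel hides the tin from the side camera in the last picture, so its final position rests on the top view. I did not re-measure the bowl, jar, spatula and cup at the end; the arm stayed high over the bench.

No checks disagreed.

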